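Reset the tripped shaker with its two-key chord

ROBOT

A 6-joint arm with a two-finger parallel gripper is mounted at the origin on the work surface. World frame = base frame: x ahead of the robot, y to its left, z up, the work surface at z = 0. Lengths are in m, angles in rad, forces in N, time in s.
With the tool pointing down it reaches from about 0.35 to 0.775 m from the base axis. Payload 7.3 kg.
Tool frame: the origin (TCP) lies midway between the tips of the shut fingers; the grasp point (between the pads) lies robot.grasp_offset behind it (robot.grasp_offset is the distance from the TCP to the grasp point, in m); z points along the fingers, x is the direction in which the jaws open and shut, and the axes are right-handed (so a half turn about z gives the same grasp; the last joint's range is limited). The gripper opens to 92 mm and grips with 3 to 60 N. Pads are 19 mm wide; open, the fingers measure 130 mm over their backs; the gripper's body (75 mm by 190 mm) begins 47 mm behind the grasp point.
Start: joints at [1.138, 0.342, 1.524, -0, 1.275, -0.146], TCP at [0.148, 0.504, 0.227] pointing down, gripper open.
Joint ranges: [-2.53, 2.53], [-0.77, 2.02], [0.04, 2.7], [-1, 4.14], [0.28, 2.66], [-3.11, 3.11]. Speed limits (rad/s): [2.57, 2.57, 3.14, 3.14, 3.14, 3.14].

INTERFACE

Orientations are given as [roll, pitch, yaw] about the fixed x, y, z axes, in that order (R = Rz(yaw) Ry(pitch) Rx(roll)).
In Python, from cell import robot gives the robot as it stands. The module is installed in compiled form; this text tells all that it offers.
- The arm moves only by the tool move_arm, never from a script. Its argument "increments" is a list of rows, each a list of 7 numbers: the finger opening in mm, from 0 to 91.8, then the shift along the tool's x, y, z in mm, then the turn, a rotation vector about the tool's x, y, z in rad. A call has 1 to 12 rows; each row shifts and turns the pose as measured when the row begins, along the tool's axes as they then stand; what a row does not reach is not made up. A row lasts 1/8 s, in which the tool goes at most 62.5 mm and 10.7 degrees, less where a joint would pass 70% of its speed; a pose out of reach is approached as far as the arm can. A call is refused whole if a number of a shift passes 62.5 or a number of a turn 0.188, either way. A call with a gripper value outside its range is refused whole. The fingers move at their own pace and stop on an object; "newtons" is the grip in N (left out, the last holds). Time passes only in rows, so rows that do not move let the fingers close. It gives the time, the measured TCP pose, the force and the opening at its end, in the units of the state.
- robot.observe(): the state, without advancing time (a new reading comes with each control period).
- robot.read_camera(name): name is "scene" or "top" or "wrist"; returns a dict with "img" (420x560x3 uint8, red, green, blue), "fx", "fy", "cx", "cy" (pixels), "k1" (the pictures are not rectified: a ray, as slopes to the right and down, at radius r is drawn at 1 + k1 r^2 times it, then the intrinsics apply), "T" (4x4, takes a point from camera to world coordinates). Camera axes: x right, y down, z forward; pixel columns grow to the right and rows downward; lengths in m; the calibration is good to about 2 mm. A picture is of the moment at which its call begins. There is no depth.
- robot.hand_in(): hands the job in, once; it reports no verdict.
Trained networks look in the newest picture that a camera, given by its name, has taken for a name from the list of things; names that differ only in an ending like _2 or _b are one class to them, and where a whole thing is asked for, a point or a joint stands for the part that bears it (a point fixed in the world has none). Each returns a list of dicts, best first, with "conf" (0 to 1); they miss things now and then, are a little off and sometimes report something else, mostly with a low value. They report only what shows in the picture. A call takes as long as a camera call. They do not tell look-alikes from the thing itself.
- robot.look_for(thing, camera): "rect" ([left, top, width, height] in pixels, round what is visible of it).
The state is a dict: "time": time; "qpos": joint angles; "qvel": joint speeds; "joint_efforts": joint torques, N m; "tool_pos": TCP position; "tool_rot": TCP orientation; "contact_force": force on the tool from outside, world axes, zero at the start; "torque": the same for the moment, N m; "opening": finger opening in m.
Only numpy, scipy, OpenCV 4.12 (cv2) and the standard library are available. Lean on these libraries where they do the work, as an engineer would, in place of code of your own. Each camera call takes 0.05 s, during which the arm holds its last target.

TASK

The orbital shaker has tripped. First push the lever on the lever box all the way over to its far side, then press the two round keys of the reset box fully in together, one fingertip on each, hold both in for at least two seconds, and let them go. Only touch and push: do not lift or shift either box, leave the small square key between the round ones alone, do not press one round key on its own, and do not disturb the glassware and other things around.

Things in the scene. Friction and masses are not known exactly. Their poses are not given: they have to be found in the camera images.
- reset_box: Free-standing heavy (about 2.2 kg) white metal box, 110 mm along its x, 170 mm along its y, 45 mm tall; origin at the centre of its underside, z up. On its top are two round grey keys, 60 mm apart centre to centre, at x = 0, y = +30 and -30 mm, and a small square key midway between them at x = 0, y = 0. A flat dark display and two small lamps (look only) lie along its +x edge. It starts turned up to 0.6 rad either way; which side of the bench it is on varies.
- key_left_top (a point): Centre of the top face of the round key at the box's +y side; moves with the key. Key 24 mm in diameter in a round dark collar 40 mm in diameter and 12 mm high; at rest its top is 67 mm above the bench, 22 mm above the box top and 10 mm above the collar. It goes straight down 6 mm.
- key_right_top (a point): The same for the round key at the box's -y side; same sizes.
- key_left (a joint): Travel of the +y round key in m: 0 up, 0.006 fully in. Springs back when let go; about 1.2 N starts it and 4 N holds it fully in.
- key_right (a joint): The same for the -y round key.
- timer_key (a joint): Travel of the small square key (14 mm square, top 12 mm above the box top, so 10 mm lower than the round keys; midway between them) in m: 0 up, 0.004 in. Not to be pressed.
- lever_box: White metal box screwed to the bench, 130 mm along its x, 100 mm along its y, 40 mm tall; origin at the centre of its underside, z up. On its top centre is a grey block 70 x 50 x 25 mm that carries the lever. Starts turned up to 0.6 rad either way, on the side of the bench where the reset box is not.
- stop_lever_tip (a point): Centre of the black ball (26 mm in diameter) at the end of the lever, a steel rod 10 mm thick. The ball's centre is 60 mm from the lever's pivot, which lies over the box's centre, 62 mm above the bench, its axis along the box's y.
- stop_lever (a joint): Angle of the lever in rad: at 0 it leans 0.5 rad from upright towards the box's -x side (the robot's side), at 1.0 it leans 0.5 rad towards the box's +x (far) side, against a stop. It starts between 0 and 0.2, stays where it is left, and takes about 1 to 2 N at the ball to move.
- amber_jar: Closed brown glass jar, 54 mm across, 80 mm tall, black cap; origin at the centre of its underside. A bystander, to be left alone.
- beaker: Small open clear glass beaker, 58 mm across, 70 mm tall; origin at the centre of its underside. A bystander, to be left alone.
- mortar: White porcelain bowl, 90 mm across, 55 mm tall; origin at the centre of its underside. A bystander, to be left alone.
- green_bottle: Green glass bottle, 60 mm across, 115 mm tall; origin at the centre of its underside. A bystander, to be left alone.
- clear_jar: Closed clear glass jar, 70 mm across, 90 mm tall; origin at the centre of its underside. A bystander, to be left alone.
- weight: Knobbed brass balance weight, 44 mm across, 64 mm tall; origin at the centre of its underside. A bystander, to be left alone.
- scoop: Wooden-handled spoon lying flat, 180 mm long along its x; origin under its middle. A bystander, to be left alone.
Things that resemble listed ones, but are neither listed nor needed, are in the scene too. Leave any green look-alike of the lever_box alone. What is shaped like the reset_box but pink is not meant.

How it is judged:
By the outcome, as a careful person would: the job done as asked, in the order asked, and still so for the second after the job is handed in, with the robot touching nothing.
It also fails if it takes over 53 s, if anything falls off the work surface, if the arm or the gripper's body presses on something with over 40 N, if the wrist force passes 120 N, or if a joint passes its speed limit or range.

## Working session

There is one attempt and no reset: what is moved stays moved. The work goes in short steps, Python scripts to look and compute and a tool call to move; the robot and the scene stay as the last step left them, time stands still between calls to the robot, and variables do not carry over. Pictures are saved under pics/ and viewed, and the job is handed in when it is done.

Besides the shell and the picture viewer there is one more tool, called after "Emit:" by a JSON object that holds its "method" and its "body". move_arm: Moves the arm, as the interface text tells. Its arguments: {"type":"object","properties":{"increments":{"type":"array"},"newtons":{"type":"number"}},"required":["increments"]}

```bash
mkdir -p pics
python3 - <<'E'
from cell import robot
import cv2
o=robot.observe();print(o)
for c in ("scene","top","wrist"):
    r=robot.read_camera(c);cv2.imwrite(f"pics/{c}0.png",r["img"][:,:,::-1]);print(c,r["fx"],r["cx"],r["cy"],r["k1"],r["T"].round(3).tolist())
    for t in ("reset_box","key_left_top","lever_box","stop_lever_tip"):
        print(t,[(d["rect"],round(d["conf"],2)) for d in robot.look_for(t,c)])
E
```

```text
{'time': 0.0, 'qpos': array([ 1.13801789e+00,  3.42701605e-01,  1.52499309e+00,  1.95116355e-05,
        1.27540963e+00, -1.46032352e-01]), 'qvel': array([ 0.0005349 , -0.00018406, -0.00070274,  0.00067326, -0.00016363,
        0.00041896]), 'joint_efforts': array([-8.28740008e-05, -4.31245816e+01, -2.44216669e+01,  7.17364135e-02,
        5.59779222e-02, -1.17519794e-04]), 'tool_pos': array([0.1483072 , 0.50320093, 0.22606428]), 'tool_rot': array([-3.14135422e+00,  1.49287011e-03,  1.28404472e+00]), 'contact_force': array([-0.3016248 ,  0.34980584, -0.20994003]), 'torque': array([-0.00987552,  0.01853174,  0.01873681]), 'opening': 0.09196880789220921}
scene 504.8547372928666 272.1645029047035 199.12497409218855 -0.04233004136607075 [[0.617, 0.58, -0.532, 1.298], [0.787, -0.467, 0.404, -0.582], [-0.014, -0.668, -0.744, 1.191], [0.0, 0.0, 0.0, 1.0]]
reset_box [([280.7, 172.0, 58.5, 38.3], 0.89), ([244.0, 119.6, 59.9, 43.7], 0.77)]
key_left_top []
lever_box [([180.7, 316.9, 61.0, 61.8], 0.87), ([183.3, 179.1, 43.2, 56.0], 0.6), ([209.9, 230.2, 53.2, 57.1], 0.56)]
stop_lever_tip [([298.
[... 290 characters left out ...]
, -0.998, 1.609], [0.0, 0.0, 0.0, 1.0]]
reset_box [([176.3, 269.1, 64.2, 39.3], 0.97), ([196.2, 173.0, 63.7, 59.6], 0.85)]
key_left_top [([189.8, 286.1, 10.9, 6.0], 0.55), ([216.7, 194.7, 6.3, 6.3], 0.49)]
lever_box [([310.2, 225.9, 39.6, 46.6], 0.86), ([317.2, 158.0, 39.7, 44.2], 0.69), ([388.3, 101.6, 40.2, 44.7], 0.65)]
stop_lever_tip [([337.5, 180.7, 9.2, 11.4], 0.63), ([409.5, 119.9, 9.3, 9.6], 0.62)]
wrist 361.5356424953256 277.66409687174115 206.70498323950585 -0.09041099567630496 [[0.284, 0.928, 0.242, 0.084], [0.959, -0.274, -0.072, 0.523], [0.0, 0.253, -0.968, 0.385], [0.0, 0.0, 0.0, 1.0]]
reset_box [([148.7, 326.3, 13.3, 14.5], 0.43)]
key_left_top []
lever_box []
stop_lever_tip []
```

Run:
```python
import cv2
im=cv2.imread("pics/top0.png");cv2.imwrite("pics/topc.png",cv2.resize(im[80:330,150:450],(720,600),interpolation=cv2.INTER_CUBIC))
im=cv2.imread("pics/scene0.png");cv2.imwrite("pics/scenec.png",cv2.resize(im[100:400,140:420],(560,600),interpolation=cv2.INTER_CUBIC))
```

```text
(no output)
```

View pics/topc.png

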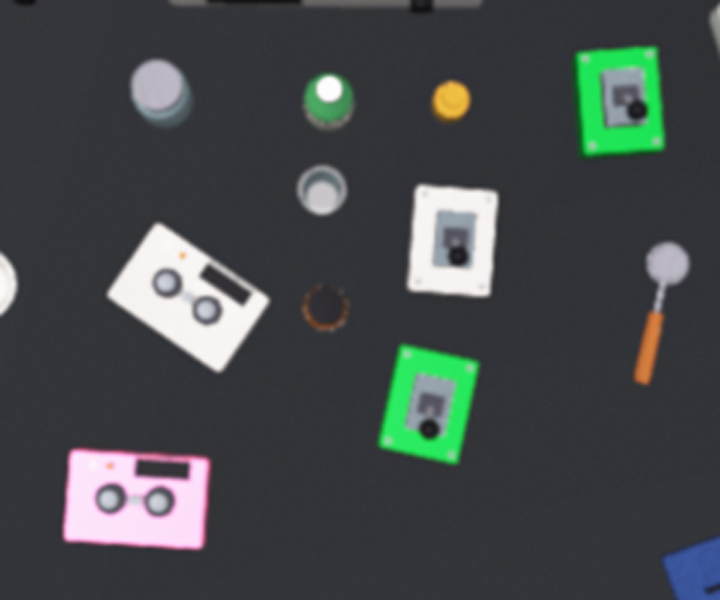

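View pics/scenec.png

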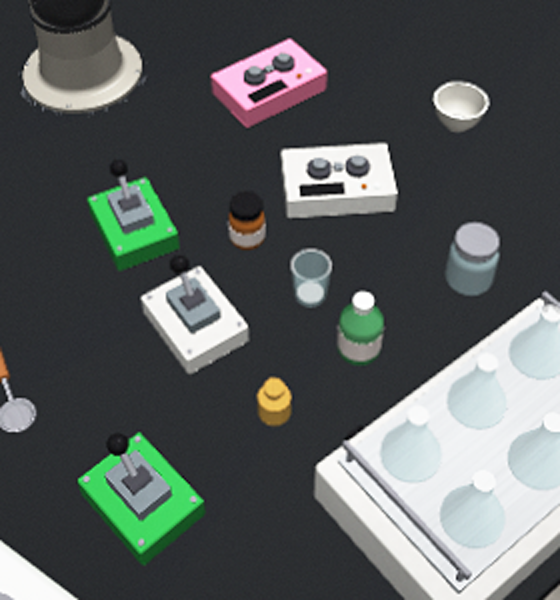

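View pics/top0.png

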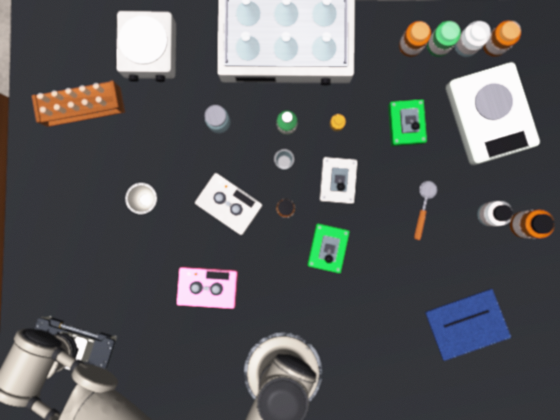

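Top view: the white reset box is at about (228,204), with a pink look-alike at (207,288). The white lever box is at about (340,181), with green look-alikes at (328,249) and (408,122). The white ones are the targets. I'll fit their poses next.

```bash
cat > h.py <<'E'
import numpy as np, cv2
from scipy.optimize import minimize, least_squares
def proj(P,r):
    T=np.linalg.inv(r["T"]);p=np.asarray(P)@T[:3,:3].T+T[:3,3]
    s=p[:,:2]/p[:,2:];s=s*(1+r["k1"]*(s**2).sum(1,keepdims=True))
    return s*[r["fx"],r["fy"]]+[r["cx"],r["cy"]]
def ray(uv,r,z):
    s0=(np.array(uv,float)-[r["cx"],r["cy"]])/[r["fx"],r["fy"]];s=s0.copy()
    for _ in range(20): s=s0/(1+r["k1"]*(s@s))
    d=r["T"][:3,:3]@[s[0],s[1],1];o=r["T"][:3,3];return o+d*(z-o[2])/d[2]
def pts(pose,L):
    x,y,a=pose;L=np.asarray(L,float);c,s=np.cos(a),np.sin(a)
    return np.c_[x+c*L[:,0]-s*L[:,1],y+s*L[:,0]+c*L[:,1],L[:,2]]
def box(lx,ly,h): return [(i*lx/2,j*ly/2,k) for i in(-1,1) for j in(-1,1) for k in(0,h)]
def fit(mask,r,pose,dims,S=4):
    H=cv2.convexHull(cv2.findNonZero(mask))
    m=cv2.resize(cv2.fillConvexPoly(np.zeros_like(mask),H,255),None,fx=S,fy=S,interpolation=cv2.INTER_LINEAR)>127
    def f(q):
        uv=(proj(pts(q,box(*dims)),r)+.5)*S-.5
        h=cv2.convexHull(np.round(uv*16).astype(np.int32).reshape(-1,1,2))
        im=cv2.fillConvexPoly(np.zeros(m.shape,np.uint8),h,1,shift=4)>0
        return (im^m).sum()/S/S
    b=minimize(f,pose,method="Nelder-Mead",options=dict(initial_simplex=np.array(pose)+np.array([[0,0,0],[.01,0,0],[0,.01,0],[0,0,.1]])))
    return b.x,b.fun
E
python3 - <<'E'
from h import *
from cell import robot
r=robot.read_camera("top");im=r["img"]
for n,(u,v),dims,yaw in(("reset",(228,204),(.11,.17,.045),-.6),("lever",(340,181),(.13,.10,.04),-.07)):
    m=(im.min(2)>75)&(im.max(2).astype(int)-im.min(2)<40)
    k,l=cv2.connectedComponents(cv2.morphologyEx(m.astype(np.uint8),cv2.MORPH_CLOSE,np.ones((5,5))))
    lab=np.bincount(l[v-12:v+12,u-12:u+12].ravel(),minlength=k);lab[0]=0
    mk=((l==lab.argmax())*255).astype(np.uint8)
    p0=ray((u,v),r,.03);q,e=fit(mk,r,[p0[0],p0[1],yaw],dims);print(n,q.round(4),e,(mk>0).sum())
    vis=im[:,:,::-1].copy()
    if n=="reset":L=[(0,.03,.067),(0,-.03,.067)]
    else:
        L=[(.06*np.sin(t-.5),0,.062+.06*np.cos(t-.5)) for t in(0,.2,1)]
    P=pts(q,L);print(P.round(4).tolist());uv=proj(P,r)
    x=cv2.resize(vis[v-50:v+50,u-60:u+60],None,fx=5,fy=5,interpolation=cv2.INTER_CUBIC)
    for a in np.r_[uv,proj(pts(q,box(*dims)),r)]: cv2.circle(x,tuple(int(t) for t in (a-[u-60,v-50]+.5)*5),3,(0,0,255),-1)
    cv2.imwrite(f"pics/fit_{n}.png",x)
for t in("amber_jar","beaker","weight","green_bottle"):
    d=robot.look_for(t,"top")[:1]
    for k in d: 
        a=k["rect"];print(t,k["conf"],ray((a[0]+a[2]/2,a[1]+a[3]/2),r,.05).round(3))
print("greens",ray((328,249),r,.04),ray((408,122),r,.04))
E
```

```text
reset [ 0.5049  0.1693 -0.5809] 268.6875 2362
[[0.5213, 0.1944, 0.067], [0.4884, 0.1442, 0.067]]
lever [ 0.5797 -0.1646 -0.067 ] 180.3125 1607
[[0.551, -0.1627, 0.1147], [0.562, -0.1634, 0.1193], [0.6084, -0.1665, 0.1147]]
amber_jar 0.7 [ 0.64  -0.004  0.05 ]
beaker 0.75 [ 0.637 -0.003  0.05 ]
weight 0.63 [0.503 0.165 0.05 ]
green_bottle 0.75 [ 0.75  -0.003  0.05 ]
greens [ 0.37174735 -0.13292189  0.04      ] [ 0.75508858 -0.37122426  0.04      ]
```

```bash
python3 -c "
import cv2,numpy as np
cv2.imwrite('pics/fits.png',cv2.resize(np.vstack([cv2.imread('pics/fit_reset.png'),cv2.imread('pics/fit_lever.png')]),(360,600),interpolation=cv2.INTER_AREA))
from cell import robot;print(robot.grasp_offset)"
```

```text
0.0188
```

View pics/fits.png

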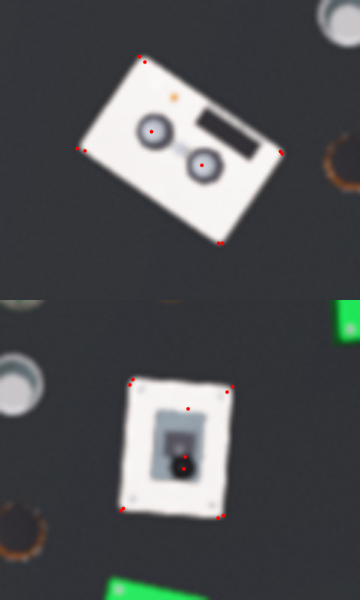

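The fitted corners and keys line up on the white reset box at (0.505, 0.169), yaw -0.58. The white lever box is at (0.580, -0.165), yaw -0.07, with its ball near angle 0. Both are within reach. I'll move over to the lever first, with the fingers shut.

Emit:
{"method": "move_arm", "body": {"increments": [[0,0,0,0,0,0,-0.11],[0,0,0,0,0,0,-0.11],[0,-45,42,0,0,0,0],[0,-45,42,0,0,0,0],[0,-45,42,0,0,0,0],[0,-45,42,0,0,0,0],[0,-45,42,0,0,0,0],[0,-50,25,0,0,0,0],[0,-50,25,0,0,0,0],[0,-50,25,0,0,0,0],[0,-50,25,0,0,0,0],[0,-50,25,0,0,0,0]], "newtons": 20}}

```text
time: 2.5
tool_pos: [0.4642, -0.0001, 0.2276]
tool_rot: [3.135, -0.004, 1.52]
contact_force: [0.6, 1.6, -1.4]
opening: 0.0003
```

Emit:
{"method": "move_arm", "body": {"increments": [[0,-50,15,0,0,0,0.016],[0,-50,12,0,0,0,0],[0,-50,12,0,0,0,0],[0,0,0,0,0,0,0]]}}

```text
time: 3.0
tool_pos: [0.4953, -0.1613, 0.2271]
tool_rot: [3.133, -0.004, 1.498]
contact_force: [-0.6, -0.5, 0.1]
opening: 0.0007
```

Run:
```python
from h import *
from cell import robot
o=robot.observe();print(o["tool_pos"],o["tool_rot"],o["time"])
r=robot.read_camera("wrist");im=r["img"][:,:,::-1].copy()
q=[.5797,-.1646,-.067]
for t in(0,.1,.2): 
    c=proj(pts(q,[(.06*np.sin(t-.5),0,.062+.06*np.cos(t-.5))]),r)[0];cv2.circle(im,tuple(int(a) for a in c),2,(0,0,255),-1)
for c in proj(pts(q,box(.13,.1,.04)),r): cv2.circle(im,tuple(int(np.clip(a,-999,999)) for a in c),2,(255,0,0),-1)
print([d for d in robot.look_for("stop_lever_tip","wrist")])
cv2.imwrite("pics/w1.png",im)
```

```text
[ 0.49531586 -0.16133946  0.22714069] [ 3.1330219  -0.00353853  1.49808167] 3.0
[{'rect': [294.5, 0.0, 29.0, 35.7], 'conf': 0.94}]
```

View pics/w1.png

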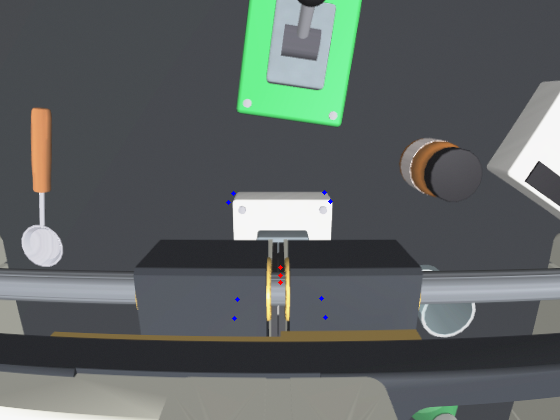

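The wrist view shows the white box's near edge (about y=194) where predicted and the jaws clear of the ball. The green box is behind, well away. Now descending on the robot's side of the ball.

Emit:
{"method": "move_arm", "body": {"increments": [[0,0,0,45,0,0,0],[0,0,0,45,0,0,0],[0,0,0,30,0,0,0],[0,0,0,6,0,0,0],[0,0,0,0,0,0,0]]}}

```text
time: 3.72
tool_pos: [0.4972, -0.1513, 0.101]
tool_rot: [3.129, -0.004, 1.509]
contact_force: [-0.2, -0.5, -0.3]
opening: 0.0008
```

Run:
```python
from h import *
from cell import robot
r=robot.read_camera("scene");im=r["img"][:,:,::-1]
cv2.imwrite("pics/s1.png",cv2.resize(im[180:320,160:330],None,fx=4,fy=4,interpolation=cv2.INTER_CUBIC))
```

```text
(no output)
```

View pics/s1.png

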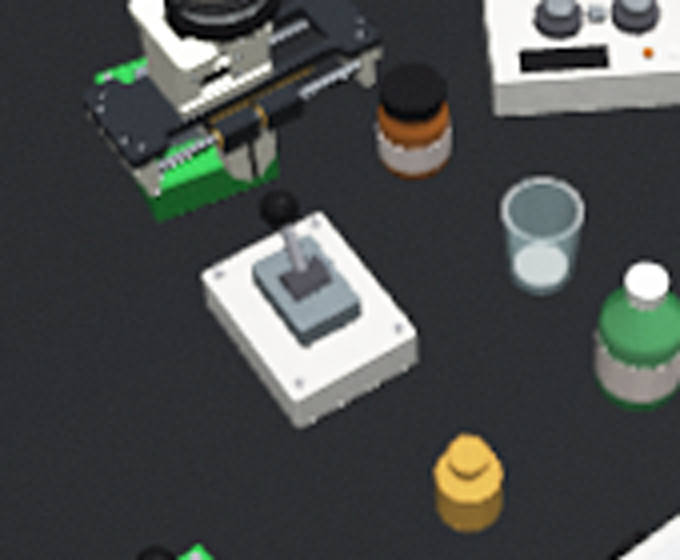

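The shut fingers hang on the robot's side of the ball at (280,208 in the crop), with clear space around. Pushing along the box's +x now, with a small sideways correction.

Emit:
{"method": "move_arm", "body": {"increments": [[0,-6,12,2,0,0,0],[0,-2,12,2,0,0,0],[0,0,12,0,0,0,0],[0,0,12,0,0,0,0],[0,0,12,0,0,0,0],[0,0,12,0,0,0,0],[0,0,10,0,0,0,0],[0,0,0,0,0,0,0]]}}

```text
time: 4.78
tool_pos: [0.5825, -0.1668, 0.1019]
tool_rot: [3.135, -0.003, 1.508]
contact_force: [-5.2, 1.6, 2.8]
opening: 0.0002
```

Emit:
{"method": "move_arm", "body": {"increments": [[0,0,3,0,0,0,0],[0,0,3,0,0,0,0],[0,0,3,0,0,0,0]]}}

```text
time: 5.15
tool_pos: [0.5826, -0.1667, 0.102]
tool_rot: [-3.125, -0.006, 1.509]
contact_force: [-15.6, 0.4, 9.4]
opening: 0.0008
```

The finger has stalled with force rising to 16 N, so the lever is at its stop. Backing off and up, then checking with a picture.

Emit:
{"method": "move_arm", "body": {"increments": [[0,0,-20,0,0,0,0],[0,0,-30,0,0,0,0],[0,0,-20,-30,0,0,0],[0,0,0,-40,0,0,0],[0,0,0,-40,0,0,0],[0,0,0,-20,0,0,0],[41,40,0,0,0,0,0.1],[41,50,0,0,0,0,0.1],[41,50,0,0,0,0,0.1],[41,50,0,0,0,0,0.1],[41,50,0,0,0,0,0.1],[41,0,0,0,0,0,0]]}}

```text
time: 6.65
tool_pos: [0.5895, 0.0685, 0.2436]
tool_rot: [-3.14, -0.002, 0.987]
contact_force: [-0.6, 0.3, 0.6]
opening: 0.0405
```

Run:
```python
from h import *
from cell import robot
o=robot.observe();print(o["tool_pos"],o["tool_rot"],o["opening"])
V=[]
for n,(x0,y0) in(("scene",(180,210)),("top",(300,140))):
    r=robot.read_camera(n);im=r["img"][:,:,::-1].copy()
    c=cv2.resize(im[y0:y0+80,x0:x0+80],(400,400),interpolation=cv2.INTER_CUBIC)
    for t,col in((.9,(255,0,0)),(1,(0,0,255))):
        p=proj(pts([.5797,-.1646,-.067],[(.06*np.sin(t-.5),0,.062+.06*np.cos(t-.5))]),r)[0]
        cv2.circle(c,tuple(int(a) for a in (p-[x0,y0]+.5)*5),3,col,-1)
    V.append(c)
cv2.imwrite("pics/lv.png",np.hstack(V))
r=robot.read_camera("wrist");cv2.imwrite("pics/w2.png",r["img"][:,:,::-1])
```

```text
[0.58945928 0.0685173  0.24362276] [-3.13959481e+00 -2.45182866e-03  9.86969938e-01] 0.040462631707450784
```

View pics/lv.png

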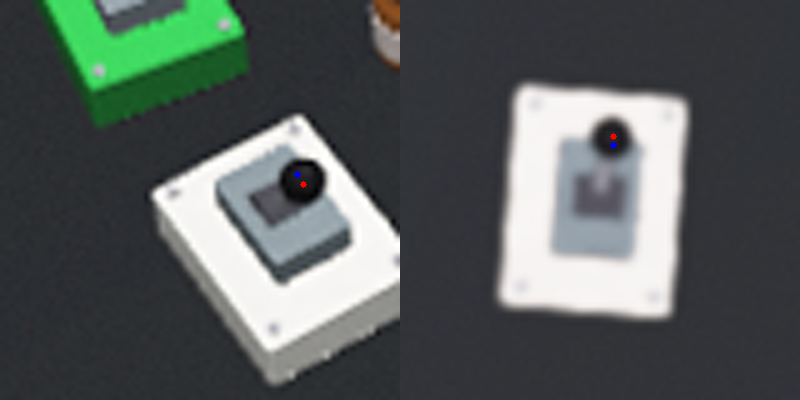

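View pics/w2.png

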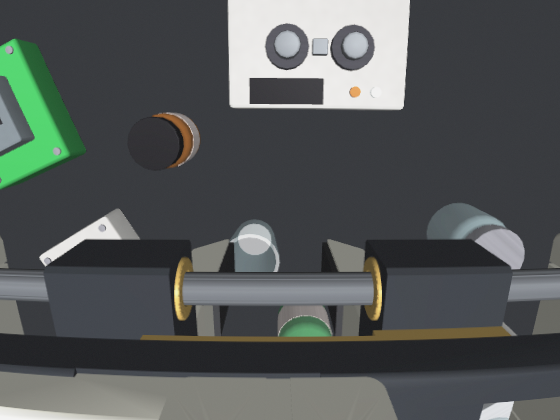

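In both views the ball sits on the red mark (angle 1.0), so the lever is fully over. The wrist view shows both round keys at (287,43) and (355,45), with the square key at (320,46) between them. Next I'll measure the keys.

Run:
```python
from h import *
from cell import robot
r=robot.read_camera("wrist");im=r["img"]
g=cv2.cvtColor(im,cv2.COLOR_RGB2GRAY)
# bright key disc inside dark collar
for u,v in((287,43),(355,45)):
    s=g[v-22:v+22,u-22:u+22]
    m=((s>95)*1).astype(np.uint8);k,l,st,c=cv2.connectedComponentsWithStats(m)
    i=l[20:24,20:24].max();print("key area",st[i],c[i]+[u-22,v-22], ray(c[i]+[u-22,v-22],r,.067).round(4))
print([d for d in robot.look_for("key_left_top","wrist")])
for q in([.5049,.1693,-.5809],):
    print(proj(pts(q,[(0,.03,.067),(0,-.03,.067),(0,0,.057)]),r))
cv2.imwrite("pics/k.png",cv2.resize(im[0:120,210:430,::-1],None,fx=3.5,fy=3.5,interpolation=cv2.INTER_CUBIC))
```

```text
key area [ 10   9  34  28 588] [288.62585034  43.13265306] [0.4871 0.1441 0.067 ]
key area [   0    0   44   44 1140] [358.42982456  42.71754386] [0.5201 0.1956 0.067 ]
[{'rect': [341.2, 29.4, 29.4, 29.5], 'conf': 0.56}]
[[358.03838225  44.72358311]
 [289.60529248  44.38631425]
 [322.55377526  46.46427942]]
```

View pics/k.png

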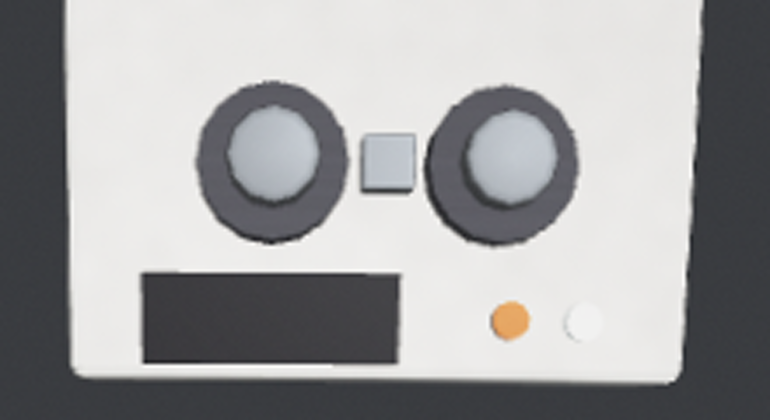

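Emit:
{"method": "move_arm", "body": {"increments": [[44,12,-42,0,0,0,0],[44,12,-42,0,0,0,0],[44,12,-40,0,0,0,0],[44,0,0,0,0,0,0],[44,0,0,0,0,0,0]]}}

```text
time: 7.52
tool_pos: [0.5033, 0.1592, 0.2451]
tool_rot: [-3.141, -0.002, 0.974]
contact_force: [-0.1, -0.3, -0.3]
opening: 0.0442
```

```bash
cat > d.py <<'E'
from h import *
from cell import robot
o=robot.observe();print(o["time"],o["tool_pos"],o["tool_rot"],o["opening"],o["contact_force"].round(1))
R=cv2.Rodrigues(np.array([0,0,0.]))[0]
from scipy.spatial.transform import Rotation as Ro
R=Ro.from_euler("xyz",o["tool_rot"]).as_matrix()
G=Ro.from_euler("xyz",[np.pi,0,np.pi/2-.5809]).as_matrix()
print("shift mm",(R.T@(np.array([.5045,.1692,.077])-o["tool_pos"])*1000).round(1),"turn",Ro.from_matrix(R.T@G).as_rotvec().round(4))
E
python3 d.py
```

```text
7.525 [0.50333342 0.15920966 0.24511253] [-3.14118436e+00 -1.87512743e-03  9.74129112e-01] 0.044232282823362765 [-0.1 -0.3 -0.3]
shift mm [  8.6  -4.6 168.1] turn [-0.0004 -0.0019 -0.0158]
```

Emit:
{"method": "move_arm", "body": {"increments": [[44,8,-5,40,0,0,-0.016],[44,0,0,40,0,0,0],[44,0,0,40,0,0,0],[44,0,0,25,0,0,0],[44,0,0,10,0,0,0],[44,0,0,0,0,0,0]]}}

```text
time: 8.28
tool_pos: [0.5104, 0.1619, 0.0871]
tool_rot: [3.137, -0.005, 0.981]
contact_force: [-0.1, 0.7, 0.1]
opening: 0.0438
```

```bash
python3 d.py
```

```text
8.275 [0.5104141  0.16185792 0.08707445] [ 3.13665754 -0.00504374  0.98052321] 0.04379625301183306 [-0.1  0.7  0.1]
shift mm [ 2.8 -9.  10. ] turn [ 0.005  -0.005  -0.0094]
```

Emit:
{"method": "move_arm", "body": {"increments": [[44,3,-9,0,0,0,-0.009],[44,0,0,0,0,0,0],[44,0,0,0,0,0,0]]}}

```text
time: 8.65
tool_pos: [0.506, 0.1699, 0.0898]
tool_rot: [3.133, -0.008, 0.99]
contact_force: [0.5, -0.5, -0.4]
opening: 0.0441
```

```bash
python3 d.py
python3 - <<'E'
from h import *
from cell import robot
r=robot.read_camera("scene");V=[cv2.resize(r["img"][140:240,250:370,::-1],(480,400),interpolation=cv2.INTER_CUBIC)]
cv2.imwrite("pics/s3.png",V[0])
r=robot.read_camera("wrist");cv2.imwrite("pics/w3.png",r["img"][:,:,::-1])
E
python3 d.py
```

```text
8.65 [0.50600183 0.16993898 0.08975598] [ 3.13302304 -0.00847426  0.989901  ] 0.04405910308966377 [ 0.5 -0.5 -0.4]
shift mm [-1.5 -1.  12.7] turn [ 0.0086 -0.0085 -0.    ]
8.75 [0.50589717 0.1698565  0.08954398] [ 3.13335492 -0.00819544  0.98969366] 0.043612035773803445 [-0.5 -0.3 -0.4]
shift mm [-1.4 -0.9 12.5] turn [ 0.0082 -0.0082 -0.0002]
```

View pics/s3.png

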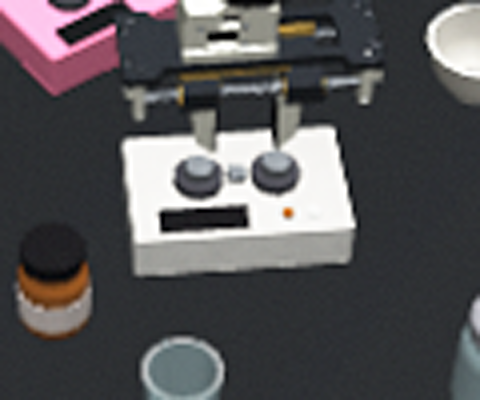

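View pics/w3.png

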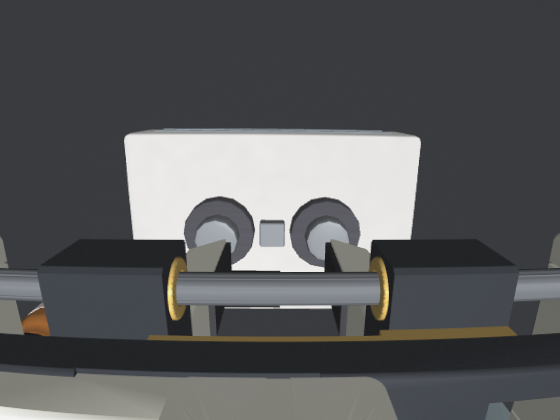

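Run:
```python
from h import *
from cell import robot
from scipy.spatial.transform import Rotation as Ro
o=robot.observe();R=Ro.from_euler("xyz",o["tool_rot"]).as_matrix();F=np.array([(s*a,b,0) for s in(-1,1) for a in (.022,.032) for b in(-.0095,.0095)])@R.T+o["tool_pos"]
K=pts([.5045,.1692,-.5809],[(0,-.03,.067),(0,.03,.067)])
for n,w in(("wrist",(150,150,250,180)),("scene",(270,150,100,75))):
    r=robot.read_camera(n);x,y,W,H=w;f=700/W
    c=cv2.resize(r["img"][y:y+H,x:x+W,::-1],None,fx=f,fy=f,interpolation=cv2.INTER_CUBIC)
    for P,col in((F,(0,0,255)),(K,(0,255,0))):
        for p in proj(P,r): cv2.circle(c,tuple(int(a) for a in (p-[x,y]+.5)*f),3,col,-1)
    cv2.imwrite(f"pics/p_{n}.png",c)
```

```text
(no output)
```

View pics/p_wrist.png

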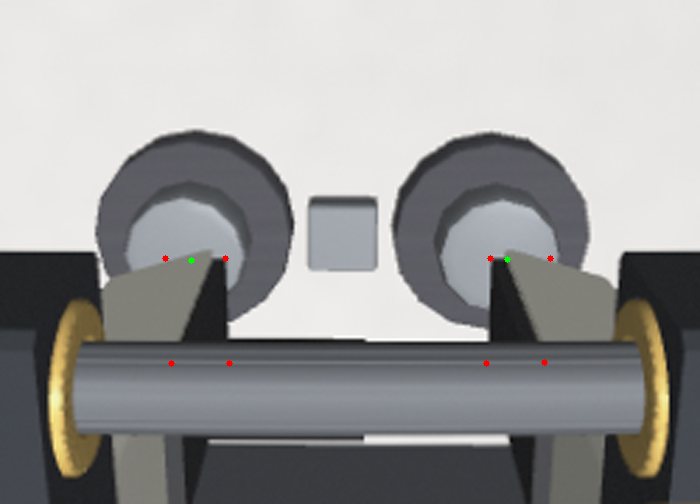

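View pics/p_scene.png

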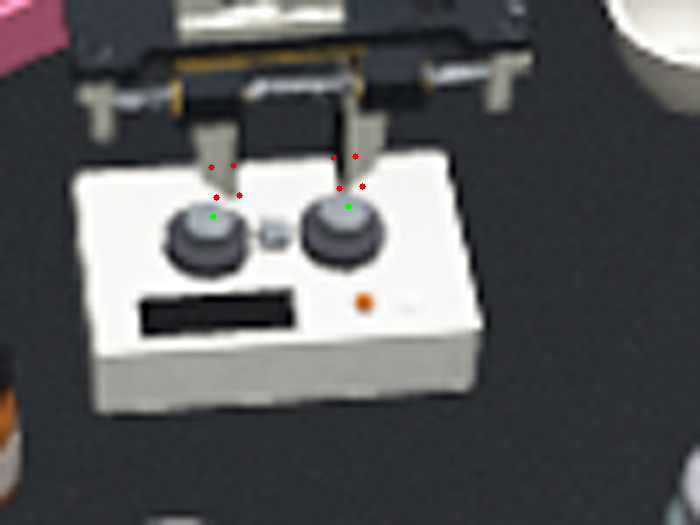

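The fingertips taper to a narrow edge at the inner pad face, and both keys lie about 2 mm towards the robot of my marks. I'll widen to about 58 mm so each edge lands mid-key, and correct position and tilt.

Emit:
{"method": "move_arm", "body": {"increments": [[58,-2,-2,0,0.008,-0.008,0],[58,0,0,0,0,0,0],[58,0,0,4,0,0,0],[58,0,0,0,0,0,0]]}}

```text
time: 9.35
tool_pos: [0.5027, 0.169, 0.0847]
tool_rot: [-3.14, 0.001, 0.989]
contact_force: [-0.5, 0.5, 1.1]
opening: 0.0579
```

```bash
sed -i 's/\.5045,\.1692,\.077/.5025,.1690,.067/' d.py; python3 d.py
python3 - <<'E'
from h import *
from cell import robot
for n,w in(("wrist",(150,150,250,180)),):
    r=robot.read_camera(n);x,y,W,H=w;f=700/W
    c=cv2.resize(r["img"][y:y+H,x:x+W,::-1],None,fx=f,fy=f,interpolation=cv2.INTER_CUBIC)
    cv2.imwrite(f"pics/p2_{n}.png",c)
E
```

```text
9.35 [0.50268994 0.16897793 0.08470317] [-3.14046661e+00  1.21012274e-03  9.89360611e-01] 0.05792211838118578 [-0.5  0.5  1.1]
shift mm [-0.1 -0.2 17.7] turn [-0.0011  0.0012 -0.0005]
```

View pics/p2_wrist.png

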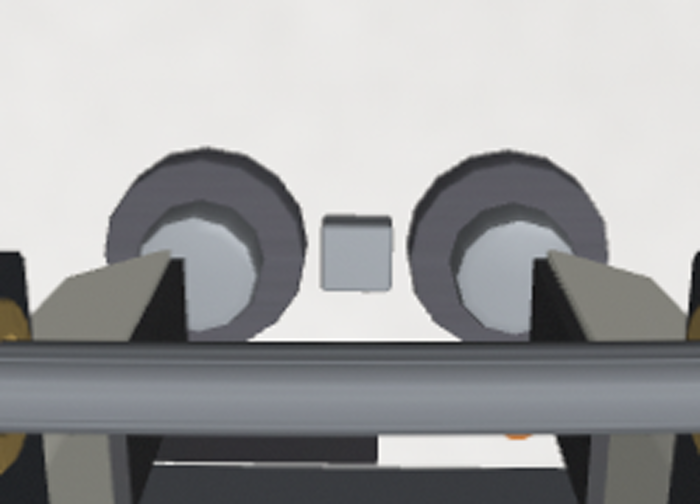

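Emit:
{"method": "move_arm", "body": {"increments": [[58,0,0,10,0,0,0],[58,0,0,4,0,0,0],[58,0,0,0,0,0,0]]}}

```text
time: 9.78
tool_pos: [0.5026, 0.1689, 0.0696]
tool_rot: [-3.14, 0.001, 0.989]
contact_force: [0.2, 0.8, -0.2]
opening: 0.058
```

```bash
python3 d.py
```

```text
9.775 [0.50264659 0.16893959 0.06959616] [-3.14031580e+00  1.33442164e-03  9.89287219e-01] 0.05795583967086043 [ 0.2  0.8 -0.2]
shift mm [-0.  -0.2  2.6] turn [-0.0013  0.0013 -0.0006]
```

Level and 2.6 mm above the keys. Pressing now.

Emit:
{"method": "move_arm", "body": {"increments": [[58,0,0,9,0,0,0],[58,0,0,3,0,0,0],[58,0,0,2,0,0,0]]}}

```text
time: 10.15
tool_pos: [0.5035, 0.1691, 0.061]
tool_rot: [3.139, -0.001, 0.99]
contact_force: [-6.9, -2.5, 22.2]
opening: 0.0579
```

```bash
python3 d.py
```

```text
10.15 [0.50345139 0.16913703 0.06100888] [ 3.13948097e+00 -1.33694896e-03  9.89916577e-01] 0.057897840209234955 [-6.9 -2.5 22.2]
shift mm [-0.6 -0.7 -6. ] turn [ 0.0021 -0.0013  0.    ]
```

Emit:
{"method": "move_arm", "body": {"increments": [[58,0,0,2,0,0,0],[58,0,0,2,0,0,0],[58,0,0,2,0,0,0],[58,0,0,2,0,0,0]]}}

```text
time: 10.65
tool_pos: [0.5034, 0.1691, 0.061]
tool_rot: [3.136, -0.004, 0.991]
contact_force: [-6.7, -1.5, 21.6]
opening: 0.0579
```

```bash
python3 d.py
python3 - <<'E'
from h import *
from cell import robot
V=[]
for n,w in(("wrist",(150,150,250,180)),("scene",(270,150,100,72))):
    r=robot.read_camera(n);x,y,W,H=w
    V.append(cv2.resize(r["img"][y:y+H,x:x+W,::-1],(410,295),interpolation=cv2.INTER_CUBIC))
cv2.imwrite("pics/press.png",np.vstack(V))
E
python3 d.py
```

```text
10.65 [0.50343065 0.16912264 0.06102254] [ 3.13566655 -0.00392719  0.9906369 ] 0.05787345326312095 [-6.7 -1.5 21.6]
shift mm [-0.6 -0.7 -6. ] turn [ 0.0059 -0.0039  0.0007]
10.75 [0.50343091 0.16914878 0.06103066] [ 3.13567571 -0.0039681   0.99062027] 0.05803792845717539 [-6.5 -2.4 22.1]
shift mm [-0.6 -0.7 -6. ] turn [ 0.0059 -0.004   0.0007]
```

View pics/press.png

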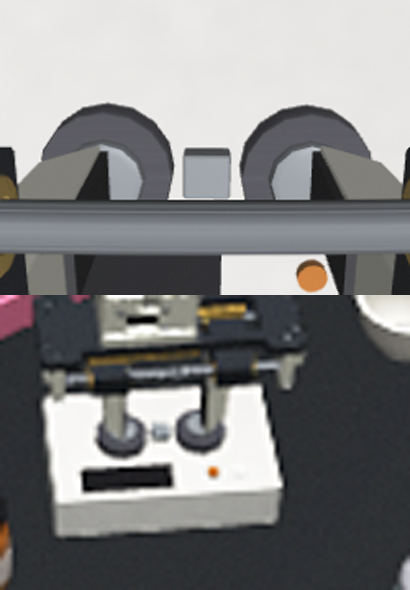

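Both tips are on their round keys, the keys are down and the square key is untouched. Holding now, with slight counter-turns against tilt drift.

Emit:
{"method": "move_arm", "body": {"increments": [[58,0,0,2,0.003,-0.002,0],[58,0,0,2,0.002,-0.001,0],[58,0,0,2,0.002,-0.001,0],[58,0,0,2,0.002,-0.001,0],[58,0,0,2,0.002,-0.001,0],[58,0,0,2,0.002,-0.001,0],[58,0,0,2,0.002,-0.001,0],[58,0,0,2,0.002,-0.001,0],[58,0,0,2,0.002,-0.001,0],[58,0,0,2,0.002,-0.001,0]]}}

```text
time: 12.0
tool_pos: [0.5035, 0.1691, 0.061]
tool_rot: [-3.135, 0.0, 0.991]
contact_force: [-7.0, -2.1, 21.1]
opening: 0.0583
```

```bash
python3 d.py
```

```text
12.0 [0.50346644 0.16911857 0.0610321 ] [-3.13518432e+00  4.60086247e-04  9.91019458e-01] 0.058293068225192715 [-7.  -2.1 21.1]
shift mm [-0.6 -0.8 -6. ] turn [-0.0064  0.0005  0.0011]
```

Emit:
{"method": "move_arm", "body": {"increments": [[58,0,0,2,-0.003,0,0],[58,0,0,2,0,0,0],[58,0,0,2,0,0,0],[58,0,0,2,0,0,0],[58,0,0,2,0,0,0],[58,0,0,2,0,0,0],[58,0,0,2,0,0,0],[58,0,0,2,0,0,0],[58,0,0,2,0,0,0],[58,0,0,2,0,0,0],[58,0,0,2,0,0,0],[58,0,0,2,0,0,0]]}}

```text
time: 13.5
tool_pos: [0.5035, 0.1691, 0.061]
tool_rot: [3.134, -0.007, 0.992]
contact_force: [-6.4, -1.4, 22.4]
opening: 0.058
```

```bash
python3 d.py
```

```text
13.5 [0.50345375 0.16912231 0.06104803] [ 3.13400567 -0.0072491   0.99163361] 0.057958857239441365 [-6.4 -1.4 22.4]
shift mm [-0.6 -0.7 -6. ] turn [ 0.0076 -0.0073  0.0017]
```

Held for 3.3 s at full depth (z 0.061). Releasing straight up.

Emit:
{"method": "move_arm", "body": {"increments": [[58,0,0,-25,0,0,0],[58,0,0,-40,0,0,0],[58,0,0,-40,0,0,0],[58,0,0,-40,0,0,0],[58,0,-40,0,0,0,0],[58,0,-40,0,0,0,0],[58,0,-40,0,0,0,0],[58,0,0,0,0,0,0],[58,0,0,0,0,0,0]]}}

```text
time: 14.62
tool_pos: [0.4001, 0.2359, 0.2079]
tool_rot: [3.132, -0.009, 0.99]
contact_force: [-0.2, -0.3, 0.8]
opening: 0.0581
```

```bash
python3 d.py
python3 - <<'E'
from h import *
from cell import robot
r=robot.read_camera("top");cv2.imwrite("pics/te.png",cv2.resize(r["img"][80:330,150:450,::-1],(720,600),interpolation=cv2.INTER_CUBIC))
r=robot.read_camera("scene");cv2.imwrite("pics/se.png",cv2.resize(r["img"][100:400,140:420,::-1],(560,600),interpolation=cv2.INTER_CUBIC))
E
```

```text
14.625 [0.40005256 0.23592368 0.20786804] [ 3.13240486 -0.00946473  0.99041407] 0.05807048000042418 [-0.2 -0.3  0.8]
shift mm [ -1.1 121.1 142. ] turn [ 0.0092 -0.0095  0.0005]
```

View pics/te.png

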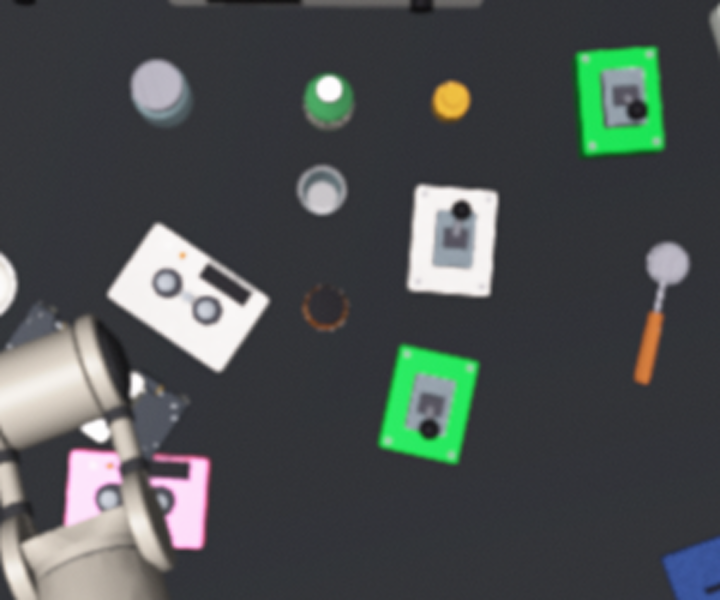

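View pics/se.png

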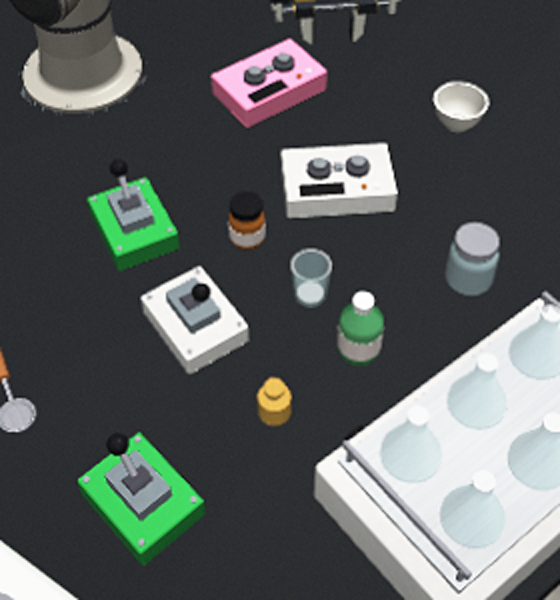

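The reset box corners sit where they did before, (157,223) to (221,372) in the top crop. The keys are up, the lever is over to the far side at (460,210), and everything else is in place. Handing in.

```bash
python3 -c "
from cell import robot;print(robot.hand_in())"
```

```text
the job is handed in; nothing more can be done
None
```

The job is done in the order asked and handed in at about 14.7 s of the 53 s allowed; `hand_in()` gave no verdict.

- **Lever:** I pushed it with shut fingers until it stalled against its stop at about 16 N. Afterwards both the scene and top cameras showed the ball at the 1.0 rad position.
- **Keys:** I pressed both round keys together, one fingertip on each, and held them for about 3.3 s. The tool height was 61.0 mm, which is the full 6 mm of travel, and the downward force was about 22 N. I then released straight up.
- **Last checks:** In the final pictures the lever is still over, both keys are up again, and the boxes and other things are where they started. The arm was clear, and the contact force read about zero.
- **Small disagreements:** The wrist and top cameras differed by about 2 mm on the key positions, so I aimed at the wrist view. A sideways force of about 7 N showed while the keys were held, but the box did not visibly move. The tool tilt drifted by less than 0.01 rad. I could not read the key joints directly, so full travel is inferred from the height and force.

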